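# Nest the drained bowl covers upside down on the round board

### The job

The three domed steel bowl covers have drained on the sloping stand; stack them out of the way on the round wooden board, upside down (knob down, open mouth up): first the large one standing level in the middle of the board, then the medium one level inside it, then the small one level inside the medium one, each with its knob resting on the flat floor of the one below and about centred. Set each down gently and let go of it before taking the next, and do not shove or tip the sauce bottle, the pot of stirrers or the spice jar.

Things in the scene. Friction and masses are not known exactly. Their poses are not given: they have to be found in the camera images.
- large_cover: The largest of 3 domed steel bowl covers, 132 mm wide, 64 tall, wall 8; pinch it by the rim. Origin: centre of its knob's flat end; z axis: out of its mouth (up when inverted). Along z: knob 48 mm wide 0-14, dome from radius 44 at 14 to 66 at 44, straight collar 44-64; flat inner floor at 22, radius 36. Starts knob down, mouth up on the sloping stand, in any of its 3 places. 0.05-0.22 kg
- medium_cover: The middle one of 3 domed steel bowl covers, 104 mm wide, 64 tall, wall 8; pinch it by the rim. Origin: centre of its knob's flat end; z axis: out of its mouth (up when inverted). Along z: knob 48 mm wide 0-14, dome from radius 38 at 14 to 52 at 44, straight collar 44-64; flat inner floor at 22, radius 30. Starts knob down, mouth up on the sloping stand, in any of its 3 places. 0.05-0.22 kg
- small_cover: The smallest of 3 domed steel bowl covers, 76 mm wide, 64 tall, wall 8; pinch it by the rim. Origin: centre of its knob's flat end; z axis: out of its mouth (up when inverted). Along z: knob 48 mm wide 0-14, dome from radius 30 at 14 to 38 at 44, straight collar 44-64; flat inner floor at 22, radius 22. Starts knob down, mouth up on the sloping stand, in any of its 3 places. 0.05-0.22 kg
- round_board: fixed round wooden serving board, 150 mm in diameter, 15 mm thick; origin at the centre of its underside on the worktop, its top is at z = 15 mm
- drain_stand: fixed sloping wooden stand, 420 mm wide (y), 130 deep (x); origin on the worktop under its centre, x axis uphill. Its face rises to +x at 28 degrees, 56 mm above the origin, 22 at the lower and 90 at the upper edge; a 10 mm ledge stops the knobs. Covers stand tilted on the face at x = 0, y = -138, 0, 138 (+- 6) mm, from 8 mm apart
- sauce_bottle: loose bystander: upright plastic sauce bottle with a white cap, 50x81x199 mm, origin at the centre of its underside, between the stand and the board; it must be left alone
- stirrer_pot: loose bystander: white pot of wooden stirrers, 70 mm in diameter, 145 mm tall, origin at the centre of its underside, left of the board; it must be left alone
- spice_jar: loose bystander: glass spice jar with a dark cap, 41 mm in diameter, 105 mm tall, origin at the centre of its underside, close behind the stand; it must be left alone
There are look-alikes about, which are no part of the job. What is shaped like the small_cover but purple is not meant.

How it is judged:
By the outcome, as a careful person would: the job done as asked, in the order asked, and still so for the second after the job is handed in, with the robot touching nothing.
It also fails if it takes over 72 s, if anything falls off the work surface, if the arm or the gripper's body presses on something with over 40 N, if the wrist force passes 120 N, or if a joint passes its speed limit or range.

### The arm

A 6-joint arm with a two-finger parallel gripper is mounted at the origin on a cart in front of the work surface, level with it; the furniture and walls round the work are solid. World frame = base frame: x ahead of the robot, y to its left, z up, the work surface at z = 0. Lengths are in m, angles in rad, forces in N, time in s.
With the tool pointing down it reaches from about 0.225 to 0.875 m from the base axis. Payload 3.4 kg.
Tool frame: the origin (TCP) lies between the finger pads; the fingertips stand 22 mm ahead of it and the grasp point (between the pads) lies 3 mm ahead of it (env.tip_extent is the distance from the TCP to the fingertips, in m); z points along the fingers, y is the line along which they close (so a half turn about z gives the same grasp; the last joint's range is limited). The gripper opens to 85 mm and grips with 20 to 120 N. Pads are 22 mm wide; open, the fingers measure 114 mm over their backs; the gripper's body (76 mm by 85 mm) begins 54 mm behind the grasp point. The pads swing forward as they close: fully open they stand 13 mm farther back than shut.
Start: joints at [1.021, 0.276, 1.505, -0, 1.361, -0.121], TCP at [0.239, 0.523, 0.253] pointing down, gripper open.
Joint ranges: [-2.89, 2.89], [-0.75, 2.08], [0.22, 2.7], [-1.18, 4.32], [0.11, 2.71], [-2.7, 2.7]. Speed limits (rad/s): [2.57, 2.57, 3.14, 3.14, 3.14, 3.14].

### API

Orientations are given as a unit quaternion [w, x, y, z].
In Python, from bench import env, imaging, workorder, models gives the robot as it stands.
- The arm moves only by the tool apply_moves, never from a script. Its argument "targets" is a list that holds one entry, the list of rows, each a list of 7 numbers: the shift along the world's x, y, z in m, then the turn, a rotation vector about the world's x, y, z in degrees, then the closure in counts, from 0 (fully open) to 255 (shut). In form: [[[tx, ty, tz, wx, wy, wz, claw], ...]]. A call has 1 to 20 rows; each row is the pose to reach, as a shift and turn from the pose commanded when the call began; what a row does not reach only later rows make up. A row lasts 1/10 s, in which the tool goes at most 50 mm and 8.59 degrees, less where a joint would pass 70% of its speed; a pose out of reach is approached as far as the arm can. A call with a gripper value outside its range is refused whole. The fingers move at their own pace and stop on an object; "force" is the grip in N (left out, the last holds). Time passes only in rows, so rows that repeat a pose let the fingers close. It gives the time, the measured TCP pose, the force, the opening and the grip force at its end, in the units of the state.
- env.get_obs(): the state, without advancing time (a new reading comes with each control period).
- imaging.capture(name): name is "scene" or "top" or "wrist"; returns a dict with "img" (384x512x3 uint8, blue, green, red), "fx", "fy", "cx", "cy" (pixels), "rvec" (rotation vector, rad) and "tvec" (3), from world to camera coordinates, as OpenCV has them; the wrist camera has in their place "tool_from_camera" (4x4, takes a point from camera to tool coordinates, whose origin is the TCP and whose axes are the flange's). Camera axes: x right, y down, z forward; pixel columns grow to the right and rows downward; lengths in m; the calibration is good to about 2 mm. A picture is of the moment at which its call begins: read the wrist's pose just before it. There is no depth.
- workorder.hand_in(): hands the job in; it is judged then, once.
Trained networks look in the newest picture that a camera, given by its name, has taken for a name from the list of things; names that differ only in an ending like _2 or _b are one class to them, and where a whole thing is asked for, a point or a joint stands for the part that bears it (a point fixed in the world has none). Each returns a list of dicts, best first, with "p" (0 to 1); they miss things now and then, are a little off and sometimes report something else, mostly with a low value. They report only what shows in the picture. A call takes as long as a camera call. They do not tell look-alikes from the thing itself.
- models.search_frame(camera, target): "point" ([column, row] in pixels, amid what is visible of it).
- models.masks_of(camera, target): "region" (384x512 bool, what is visible of it) and "point" ([column, row] in pixels, amid what is visible of it).
- models.place_of(camera, target): "point" ([column, row] in pixels: a listed point, or the origin of a listed thing).
The state is a dict: "t": time; "joint_positions": joint angles; "joint_velocities": joint speeds; "tau": joint torques, N m; "position": TCP position; "eef_rot": TCP orientation; "force": force on the tool from outside, world axes, zero at the start; "wrist_torque": the same for the moment, N m; "finger_gap": finger opening in m; "grasp_force": force on a finger pad.
Only numpy, scipy, OpenCV 4.12 (cv2) and the standard library are available. Lean on these libraries where they do the work, as an engineer would, in place of code of your own. Each camera call takes 0.05 s, during which the arm holds its last target. There are 200 camera calls.

## Working session

There is one attempt and no reset: what is moved stays moved. The work goes in short steps, Python scripts to look and compute and a tool call to move; the robot and the scene stay as the last step left them, time stands still between calls to the robot, and variables do not carry over. Pictures are saved under pics/ and viewed, at most 10 in all, crops included, and the job is handed in when it is done.

Besides the shell and the picture viewer there is one more tool, called after "Emit:" by a JSON object that holds its "api" and its "payload". apply_moves: Moves the arm, as the interface text tells. Its arguments: {"type":"object","properties":{"targets":{"type":"array"},"force":{"type":"number"}},"required":["targets"]}

```bash
ls; mkdir -p pics; cat > h.py <<'E'
import numpy as np, cv2
from bench import env, imaging, workorder, models
def cam(c):
    R=cv2.Rodrigues(np.array(c["rvec"],float))[0]; t=np.array(c["tvec"],float).ravel(); return R,t
def ray(c,p):
    R,t=cam(c); d=R.T@np.array([(p[0]-c["cx"])/c["fx"],(p[1]-c["cy"])/c["fy"],1]); return -R.T@t,d
def atz(c,p,z):
    o,d=ray(c,p); return o+d*(z-o[2])/d[2]
def proj(c,P):
    R,t=cam(c); q=R@np.array(P,float)+t; return [c["fx"]*q[0]/q[2]+c["cx"],c["fy"]*q[1]/q[2]+c["cy"]]
def tri(c1,p1,c2,p2):
    o1,d1=ray(c1,p1);o2,d2=ray(c2,p2)
    d1/=np.linalg.norm(d1);d2/=np.linalg.norm(d2)
    s=np.linalg.lstsq(np.stack([d1,-d2],1),o2-o1,rcond=None)[0]
    a=o1+d1*s[0];b=o2+d2*s[1];return (a+b)/2,np.linalg.norm(a-b)
E
python3 - <<'E'
from h import *
np.set_printoptions(precision=4,suppress=True)
C={}
for n in("scene","top"):
    C[n]=imaging.capture(n); cv2.imwrite(f"pics/{n}0.png",C[n]["img"])
    R,t=cam(C[n]); print(n,"campos",-R.T@t,C[n]["fx"])
for k in "large_cover medium_cover small_cover round_board drain_stand sauce_bottle stirrer_pot spice_jar".split():
    r={n:models.place_of(n,k)[:3] for n in C}
    for n in C: print(k,n,[(np.round(x["point"],1).tolist(),round(x["p"],2)) for x in r[n]])
    if r["scene"] and r["top"]:
        print("  tri",[(i,j,)+tri(C["scene"],a["point"],C["top"],b["point"]) for i,a in enumerate(r["scene"][:2]) for j,b in enumerate(r["top"][:2])])
print(env.get_obs())
E
```

```text
pics
scene campos [-0.1309 -0.6841  1.1289] 419.7113751954171
top campos [-0.166   0.0534  1.7242] 475.54129517427947
large_cover scene [([312.3, 244.9], 0.71)]
large_cover top [([316.1, 187.6], 0.57)]
  tri [(0, 0, array([ 0.5289, -0.1568,  0.0444]), np.float64(0.0017692640156891776))]
medium_cover scene [([343.0, 272.3], 0.84), ([282.8, 219.5], 0.74)]
medium_cover top [([352.9, 187.9], 0.66)]
  tri [(0, 0, array([ 0.5247, -0.2948,  0.051 ]), np.float64(0.0073364884713946026)), (1, 0, array([ 0.3606, -0.2189,  0.3777]), np.float64(0.06101381085156656))]
small_cover scene [([284.0, 218.8], 0.88), ([231.9, 217.3], 0.68)]
small_cover top [([281.9, 191.3], 0.8), ([247.4, 216.6], 0.75)]
  tri [(0, 0, array([ 0.5117, -0.0278,  0.0658]), np.float64(0.016081285867290303)), (0, 1, array([ 0.5236,  0.0748, -0.0725]), np.float64(0.15654288953481335)), (1, 0, array([ 0.3803, -0.0111,  0.2187]), np.float64(0.11444146468879961)), (1, 1, array([0.4033, 0.1025, 0.0495]), np.float64(0.005554125814664482))]
round_board scene [([207.9, 192.5], 0.84)]
round_board top [([204.3, 211.2], 0.96), ([317.1, 1
[... 945 characters left out ...]
), np.float64(0.602901576022994))]
spice_jar scene [([332.0, 239.4], 0.78)]
spice_jar top [([316.1, 170.5], 0.56)]
  tri [(0, 0, array([ 0.6198, -0.1641,  0.0041]), np.float64(0.000265857839267805))]
{'t': 0.9, 'joint_positions': array([ 1.021 ,  0.2759,  1.5049,  0.    ,  1.3607, -0.121 ]), 'joint_velocities': array([ 0.0034,  0.001 , -0.0005,  0.0022, -0.0003,  0.0006]), 'tau': array([ -0.0001, -41.6637, -24.6102,  -0.0002,   0.0003,  -0.    ]), 'position': array([0.2391, 0.523 , 0.2534]), 'eef_rot': array([0.    , 0.2128, 0.9771, 0.0001]), 'force': array([ 0.2196,  0.6269, -0.2687]), 'wrist_torque': array([ 0.024 ,  0.0087, -0.0273]), 'grasp_force': 0.0, 'finger_gap': 0.08540127086487322}
```

```bash
python3 - <<'E'
import cv2
a=cv2.imread("pics/top0.png")[130:270,120:400]; cv2.imwrite("pics/top0c.png",cv2.resize(a,None,fx=2.8,fy=2.8,interpolation=2))
a=cv2.imread("pics/scene0.png")[90:330,140:440]; cv2.imwrite("pics/scene0c.png",cv2.resize(a,None,fx=2.5,fy=2.5,interpolation=2))
E
```

```text
(no output)
```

View pics/top0c.png

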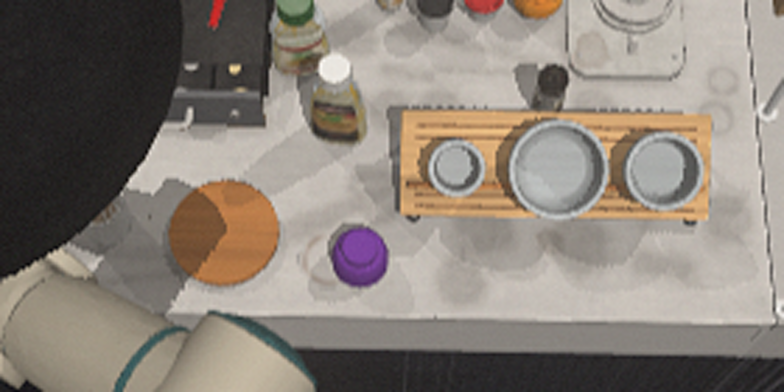

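View pics/scene0c.png

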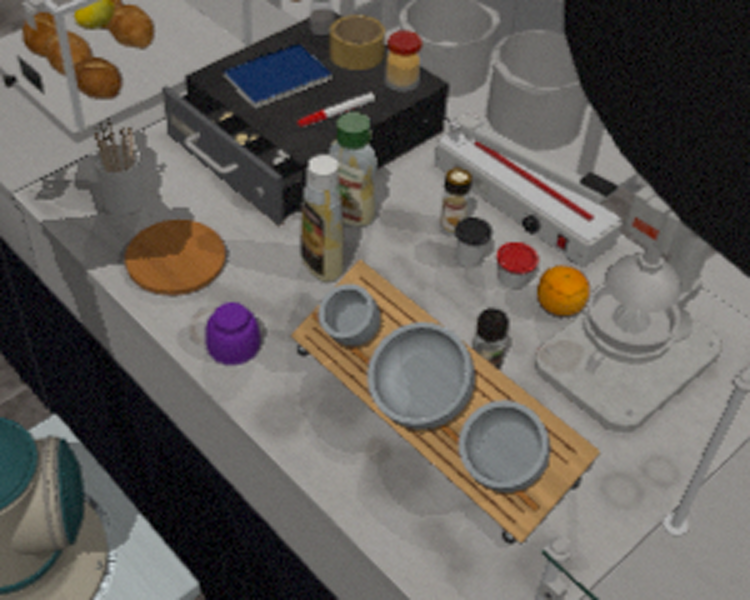

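Top view crop: small cover left (~282,190 full-res), large middle (316,188), medium right (353,188), mouths leaning to the robot. The board is at (204,211) and the purple decoy at (247,217). The scene view agrees, and the bottle is behind and to the left of the stand. Next I fit poses to the masks.

```bash
cat >> h.py <<'E'
from scipy.optimize import minimize, least_squares
PROF={"large_cover":(44,66),"medium_cover":(38,52),"small_cover":(30,38)}
A28=np.radians(28)
def pts(name,P,axis):
    a,b=PROF[name]; axis=np.array(axis,float); axis/=np.linalg.norm(axis)
    u=np.cross(axis,[0.3,1,0]);u/=np.linalg.norm(u);v=np.cross(axis,u)
    th=np.linspace(0,2*np.pi,40,endpoint=False); out=[]
    for z,r in((0,24),(14,24),(14,a),(44,b),(64,b)):
        out+= [np.array(P)+(z*axis+r*(np.cos(t)*u+np.sin(t)*v))/1000 for t in th]
    return np.array(out)
def hullmask(c,X):
    q=np.array([proj(c,x) for x in X]); h=cv2.convexHull((q*16).astype(np.int32))
    m=np.zeros((384,512),np.uint8); cv2.fillConvexPoly(m,h,255,cv2.LINE_AA,4); return m/255.
def best(n,k,near):
    r=[x for x in models.masks_of(n,k)]
    return min(r,key=lambda x:np.hypot(*(np.array(x["point"])-near)))["region"].astype(float) if r else None
def fit(views,model,P0,dim=3,S=.012):
    def f(P): return sum(np.abs(hullmask(c,model(P))-m).sum()/m.sum() for c,m in views)
    P0=np.array(P0,float); s=np.vstack([P0]+[P0+S*e for e in np.eye(len(P0))])
    r=minimize(f,P0,method="Nelder-Mead",options=dict(initial_simplex=s,xatol=1e-4,fatol=1e-5)); return r.x,r.fun
E
python3 - <<'E'
from h import *
np.set_printoptions(precision=4,suppress=True)
C={n:imaging.capture(n) for n in("scene","top")}
ax=[-np.sin(A28),0,np.cos(A28)]
for k,p in {"small_cover":(.519,-.02,.056),"large_cover":(.519,-.158,.056),"medium_cover":(.519,-.296,.056)}.items():
    v=[]
    for n in C:
        cp=np.array(p)+.04*np.array(ax); m=best(n,k,np.array(proj(C[n],cp)))
        if m is not None: v.append((C[n],m))
    print(k,len(v),fit(v,lambda P:pts(k,P,ax),p),[ (fit([w],lambda P:pts(k,[P[0],P[1],.056],ax),p[:2])) for w in v])
th=np.linspace(0,6.283,60)
disc=lambda P:np.array([[P[0]+.075*np.cos(t),P[1]+.075*np.sin(t),z] for t in th for z in(0,.015)])
for n in C:
    m=best(n,"round_board",np.array(proj(C[n],(.42,.266,.01)))); print("board",n,fit([(C[n],m)],disc,(.42,.266)))
print(env.tip_extent)
c=imaging.capture("wrist"); print(c["tool_from_camera"],c["fx"])
E
```

```text
small_cover 2 (array([ 0.5243, -0.0252,  0.048 ]), np.float64(0.29202815318067404)) [(array([ 0.5229, -0.0292]), np.float64(0.12615787694388098)), (array([ 0.5186, -0.0254]), np.float64(0.17095440585872906))]
large_cover 2 (array([ 0.5258, -0.1596,  0.0471]), np.float64(0.16553711205808938)) [(array([ 0.5208, -0.1638]), np.float64(0.04416164322393391)), (array([ 0.5214, -0.1598]), np.float64(0.13475424970397576))]
medium_cover 2 (array([ 0.5252, -0.2993,  0.0479]), np.float64(0.18335857204635486)) [(array([ 0.5229, -0.2996]), np.float64(0.12629723217958513)), (array([ 0.5203, -0.2975]), np.float64(0.07203851954983176))]
board scene (array([0.4352, 0.2865]), np.float64(0.06200597426470588))
board top (array([0.4313, 0.2853]), np.float64(0.07794861620870946))
0.022
[[ 0.0001 -0.9633 -0.2684  0.0671]
 [ 1.     -0.0001  0.0005  0.0001]
 [-0.0005 -0.2684  0.9633 -0.122 ]
 [ 0.      0.      0.      1.    ]] 320.6022789550424
```

```bash
cat >> h.py <<'E'
from scipy.spatial.transform import Rotation as Rn
def Rtool(tilt,yaw=0):  # tool y along +x (radial), leaning forward by tilt deg
    a=np.radians(tilt); c,s=np.cos(a),np.sin(a)
    return Rn.from_euler("z",yaw,degrees=True)*Rn.from_matrix(np.array([[0,c,s],[1,0,0],[0,s,-c]]))
def Rcur(o):
    q=o["eef_rot"]; return Rn.from_quat([q[1],q[2],q[3],q[0]])
def go(tgt,tilt,yaw=0):
    o=env.get_obs(); d=Rtool(tilt,yaw)*Rcur(o).inv()
    print("t",o["t"],"shift",np.round(np.array(tgt)-o["position"],4),"rv",np.round(d.as_rotvec(degrees=True),2),"gap",o["finger_gap"],"F",np.round(o["force"],1))
E
python3 -c "
from h import *
go((.377,-.161,.196),28)"
```

```text
t 1.45 shift [ 0.1379 -0.684  -0.0573] rv [ 15.97 -24.86 -64.06] gap 0.08535078430802247 F [0.9 0.  0. ]
```

Emit:
{"api": "apply_moves", "payload": {"targets": [[[0.07,-0.34,0,0,0,-32,0],[0.07,-0.34,0,0,0,-32,0],[0.07,-0.34,0,0,0,-32,0],[0.07,-0.34,0,0,0,-32,0],[0.138,-0.684,-0.057,16,-24.9,-64,160],[0.138,-0.684,-0.057,16,-24.9,-64,160],[0.138,-0.684,-0.057,16,-24.9,-64,160],[0.138,-0.684,-0.057,16,-24.9,-64,160],[0.138,-0.684,-0.057,16,-24.9,-64,160],[0.138,-0.684,-0.057,16,-24.9,-64,160],[0.138,-0.684,-0.057,16,-24.9,-64,160],[0.138,-0.684,-0.057,16,-24.9,-64,160],[0.138,-0.684,-0.057,16,-24.9,-64,160],[0.138,-0.684,-0.057,16,-24.9,-64,160],[0.138,-0.684,-0.057,16,-24.9,-64,160],[0.138,-0.684,-0.057,16,-24.9,-64,160],[0.138,-0.684,-0.057,16,-24.9,-64,160],[0.138,-0.684,-0.057,16,-24.9,-64,160]]]}}

```text
t: 3.25
position: [0.3767, -0.1613, 0.196]
eef_rot: [0.171, 0.686, 0.686, 0.171]
force: [0.4, 0.1, -0.4]
finger_gap: 0.032
grasp_force: 0.0
```

```bash
cat >> h.py <<'E'
def wcam():
    o=env.get_obs(); c=imaging.capture("wrist"); T=np.array(c["tool_from_camera"])
    R=Rcur(o).as_matrix()@T[:3,:3]; p=Rcur(o).as_matrix()@T[:3,3]+o["position"]
    c=dict(c); c["rvec"]=cv2.Rodrigues(R.T)[0]; c["tvec"]=-R.T@p; return c
E
python3 - <<'E'
from h import *
np.set_printoptions(precision=4,suppress=True)
go((.377,-.161,.196),28)
c=wcam(); im=c["img"].copy()
ax=np.array([-np.sin(A28),0,np.cos(A28)])
u=np.array([np.cos(A28),0,np.sin(A28)])
P=np.array([.521,-.161,.055])
for r in(.058,.066):
    q=np.array([proj(c,P+.064*ax+r*(np.cos(t)*u+np.sin(t)*np.array([0,1,0]))) for t in np.linspace(0,6.283,80)])
    cv2.polylines(im,[q.astype(np.int32)],True,(0,0,255),1)
cv2.imwrite("pics/w1.png",im)
E
```

```text
t 3.25 shift [0.0003 0.0003 0.    ] rv [-0.08 -0.01  0.02] gap 0.032007166837228596 F [ 0.4  0.1 -0.4]
```

View pics/w1.png

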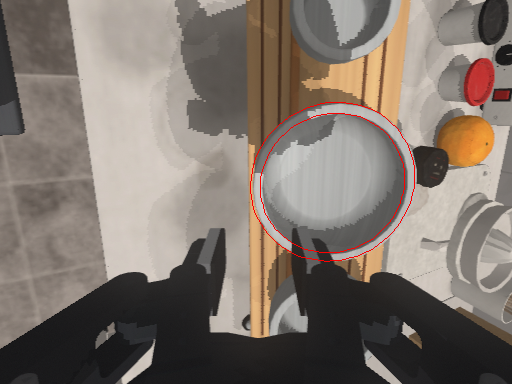

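The overlay fits the large cover's rim (centre ~333,182) within 2 px, and the fingers (~222 and 295) straddle its downhill wall at ~255. I descend and grip.

Emit:
{"api": "apply_moves", "payload": {"targets": [[[0.028,0,-0.053,0,0,0,160],[0.042,0,-0.079,0,0,0,160],[0.05,0,-0.095,0,0,0,160],[0.056,0,-0.106,0,0,0,160],[0.056,0,-0.106,0,0,0,160],[0.056,0,-0.106,0,0,0,255],[0.056,0,-0.106,0,0,0,255],[0.056,0,-0.106,0,0,0,255],[0.056,0,-0.106,0,0,0,255],[0.056,0,-0.106,0,0,0,255],[0.056,0,-0.106,0,0,0,255]]], "force": 50}}

```text
t: 4.4
position: [0.4327, -0.1607, 0.0905]
eef_rot: [0.171, 0.686, 0.686, 0.172]
force: [-4.5, 1.9, 6.2]
finger_gap: 0.006
grasp_force: 52.2
```

Emit:
{"api": "apply_moves", "payload": {"targets": [[[-0.008,0,0.015,0,0,0,255],[-0.016,0,0.03,0,0,0,255],[-0.026,0,0.048,0,0,0,255],[-0.04,0,0.085,0,0,0,255],[-0.062,0,0.125,0,0,0,255],[-0.062,0.03,0.15,0,5,0,255],[-0.062,0.065,0.15,0,10,0,255],[-0.062,0.1,0.15,0,15,0,255],[-0.062,0.14,0.15,0,20,0,255],[-0.062,0.18,0.15,0,24,0,255],[-0.062,0.22,0.15,0,28,0,255],[-0.062,0.26,0.15,0,28,0,255],[-0.062,0.3,0.15,0,28,0,255],[-0.062,0.34,0.15,0,28,0,255],[-0.062,0.38,0.15,0,28,0,255],[-0.062,0.41,0.14,0,28,0,255],[-0.062,0.435,0.12,0,28,0,255],[-0.062,0.447,0.1,0,28,0,255],[-0.062,0.447,0.1,0,28,0,255],[-0.062,0.447,0.1,0,28,0,255]]]}}

```text
t: 6.4
position: [0.371, 0.2856, 0.19]
eef_rot: [0.0, 0.707, 0.708, -0.0]
force: [-0.7, -1.0, -2.0]
finger_gap: 0.0063
grasp_force: 51.4
```

```bash
python3 - <<'E'
from h import *
np.set_printoptions(precision=4,suppress=True)
go((.371,.286,.086),0)
o=env.get_obs()
S=imaging.capture("scene");T=imaging.capture("top");c=wcam()
cen=o["position"]+[.062,0,-.071]
def ov(c,P,ax=(0,0,1)):
    im=c["img"].copy()
    for z,r in((.064,.066),(.064,.058),(.022,.036)):
        q=np.array([proj(c,P+np.array([r*np.cos(t),r*np.sin(t),z])) for t in np.linspace(0,6.283,80)])
        cv2.polylines(im,[np.int32(q)],True,(0,0,255),1)
    q=np.array([proj(c,np.array([.433+.075*np.cos(t),.286+.075*np.sin(t),.015])) for t in np.linspace(0,6.283,80)])
    cv2.polylines(im,[np.int32(q)],True,(0,255,0),1); return im
a=ov(S,cen)[110:290,120:320]; b=ov(c,cen)
cv2.imwrite("pics/p1.png",np.hstack([cv2.resize(a,(427,384)),b])[:,:,:] if 0 else np.hstack([cv2.resize(a,(380,342),interpolation=2),cv2.resize(b,(420,342))]))
th=np.linspace(0,6.283,60)
disc=lambda P:np.array([[P[0]+.075*np.cos(t),P[1]+.075*np.sin(t),z] for t in th for z in(0,.015)])
for cc,n in((S,"scene"),(T,"top")):
    m=best(n,"large_cover",np.array(proj(cc,cen+[0,0,.04])))
    if m is not None: print(n,fit([(cc,m)],lambda P:pts("large_cover",[P[0],P[1],cen[2]],(0,0,1)),cen[:2]),cen)
E
```

```text
t 6.4 shift [-0.      0.0004 -0.104 ] rv [ 0.04 -0.01 -0.07] gap 0.006284351827990616 F [-0.7 -1.  -2. ]
scene (array([0.4296, 0.2774]), np.float64(0.2944077754406325)) [0.433  0.2856 0.119 ]
top (array([0.4915, 0.2412]), np.float64(7.895354449472095)) [0.433  0.2856 0.119 ]
```

View pics/p1.png

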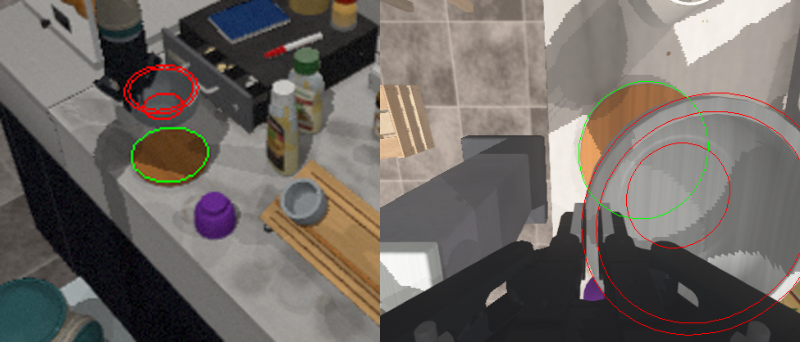

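The wrist view shows the board outline (centre ~643,150 in the composite) and the cover rim matching the overlays. The cover is held about level over the board, so I lower it.

Emit:
{"api": "apply_moves", "payload": {"targets": [[[0,0,-0.04,0,0,0,255],[0,0,-0.07,0,0,0,255],[0,0,-0.085,0,0,0,255],[0,0,-0.092,0,0,0,255],[0,0,-0.096,0,0,0,255],[0,0,-0.098,0,0,0,255],[0,0,-0.1,0,0,0,255],[0,0,-0.1,0,0,0,255]]]}}

```text
t: 7.45
position: [0.3715, 0.2862, 0.0908]
eef_rot: [0.0, 0.707, 0.707, 0.001]
force: [-0.0, 0.4, -2.2]
finger_gap: 0.0065
grasp_force: 51.4
```

```bash
python3 - <<'E'
from h import *
go((.371,.286,.086),0)
S=imaging.capture("scene")
a=S["img"][90:250,130:310]
cv2.imwrite("pics/p2.png",cv2.resize(a,(675,600),interpolation=2))
E
```

```text
t 7.45 shift [-0.0005 -0.0002 -0.0048] rv [-0.05  0.11 -0.06] gap 0.006468913286360689 F [-0.   0.4 -2.2]
```

View pics/p2.png

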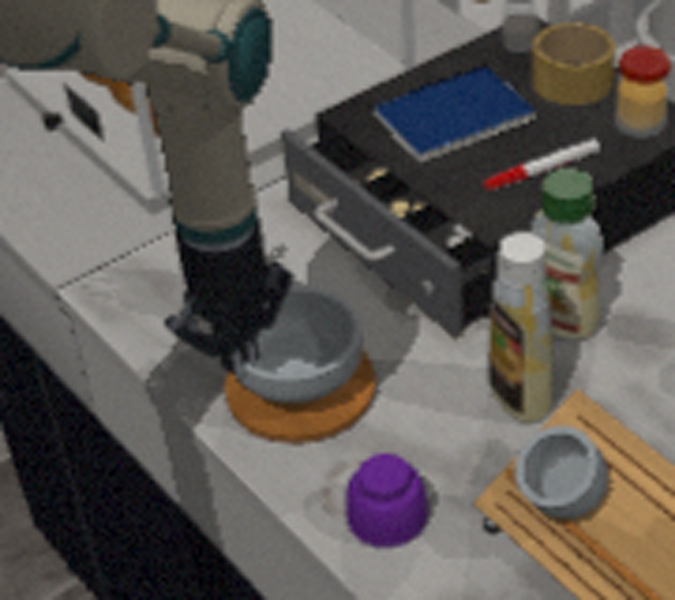

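The cover is level just above the board and about centred (composite ~300,345). I finish the descent slowly.

Emit:
{"api": "apply_moves", "payload": {"targets": [[[0,0,-0.001,0,0,0,255],[0,0,-0.002,0,0,0,255],[0,0,-0.003,0,0,0,255],[0,0,-0.004,0,0,0,255],[0,0,-0.004,0,0,0,255]]]}}

```text
t: 8.0
position: [0.3706, 0.2861, 0.0871]
eef_rot: [-0.0, 0.707, 0.707, 0.0]
force: [-2.1, -1.3, 7.4]
finger_gap: 0.0065
grasp_force: 52.6
```

Emit:
{"api": "apply_moves", "payload": {"targets": [[[0,0,0,0,0,0,160],[0,0,0,0,0,0,160],[0,0,0,0,0,0,160],[0,0,0.01,0,0,0,160],[0,0,0.04,0,0,0,160],[0,0,0.09,0,0,0,160],[0,-0.03,0.13,0,-3,0,160],[0,-0.08,0.15,0,-8,0,160],[0,-0.13,0.15,0,-13,0,160],[0,-0.18,0.15,0,-18,0,160],[0.01,-0.23,0.15,0,-23,0,160],[0.019,-0.28,0.15,0,-28,0,160],[0.019,-0.33,0.15,0,-28,0,160],[0.019,-0.38,0.15,0,-28,0,160],[0.019,-0.43,0.15,0,-28,0,160],[0.019,-0.48,0.15,0,-28,0,160],[0.019,-0.53,0.14,0,-28,0,160],[0.019,-0.57,0.12,0,-28,0,160],[0.019,-0.584,0.114,0,-28,0,160],[0.019,-0.584,0.114,0,-28,0,160]]]}}

```text
t: 10.0
position: [0.3899, -0.3046, 0.1995]
eef_rot: [0.172, 0.688, 0.684, 0.17]
force: [0.8, 0.9, 0.9]
finger_gap: 0.0318
grasp_force: 0.0
```

```bash
cat > look.py <<'E'
from h import *
import sys
# fit cover pose in wrist/top/scene masks; draw
np.set_printoptions(precision=4,suppress=True)
k=sys.argv[1]; P=np.array([float(x) for x in sys.argv[2:5]]); out=sys.argv[5]
ax=np.array([-np.sin(A28),0,np.cos(A28)]);u=np.array([np.cos(A28),0,np.sin(A28)])
r1=PROF[k][1]/1000
go((0,0,0),28)
c=wcam(); im=c["img"].copy()
for r in(r1-.008,r1):
    q=np.array([proj(c,P+.064*ax+r*(np.cos(t)*u+np.sin(t)*np.array([0,1,0]))) for t in np.linspace(0,6.283,80)])
    cv2.polylines(im,[np.int32(q)],True,(0,0,255),1)
S=imaging.capture("scene"); T=imaging.capture("top")
s=S["img"][90:250,130:310]
cv2.imwrite(out,np.hstack([cv2.resize(s,(360,342),interpolation=2),cv2.resize(im,(440,342))]))
# stacked large cover position
for cc,n in((S,"scene"),(T,"top")):
    m=best(n,"large_cover",np.array(proj(cc,(.433,.286,.06))))
    if m is not None: print(n,fit([(cc,m)],lambda X:pts("large_cover",[X[0],X[1],.015],(0,0,1)),(.433,.286)))
E
python3 look.py medium_cover .522 -.298 .055 pics/w2.png
```

```text
t 10.0 shift [-0.3899  0.3046 -0.1995] rv [0.13 0.02 0.3 ] gap 0.03181071736839788 F [0.8 0.9 0.9]
scene (array([0.4342, 0.281 ]), np.float64(0.13495765169973314))
top (array([0.4292, 0.2856]), np.float64(0.08674698795180723))
```

View pics/w2.png

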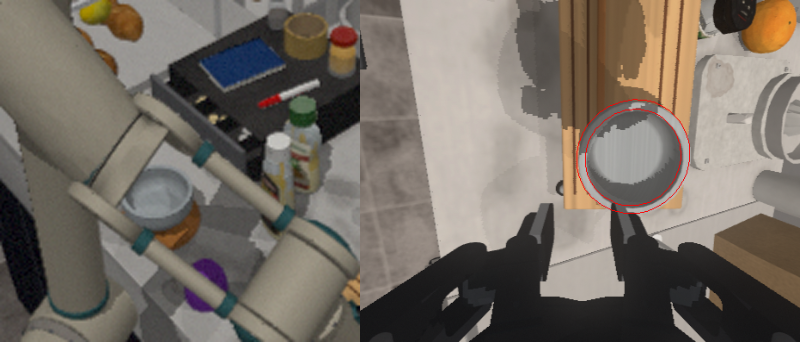

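The large cover stands on the board. The medium's rim (centre ~633,157 in the composite) matches the overlay, with the fingers straddling its left wall at ~580.

Emit:
{"api": "apply_moves", "payload": {"targets": [[[0,0,0,0,0,0,160],[0.028,0,-0.053,0,0,0,160],[0.042,0,-0.079,0,0,0,160],[0.05,0,-0.095,0,0,0,160],[0.056,0,-0.106,0,0,0,160],[0.056,0,-0.106,0,0,0,160],[0.056,0,-0.106,0,0,0,255],[0.056,0,-0.106,0,0,0,255],[0.056,0,-0.106,0,0,0,255],[0.056,0,-0.106,0,0,0,255],[0.056,0,-0.106,0,0,0,255],[0.056,0,-0.106,0,0,0,255]]], "force": 50}}

```text
t: 11.45
position: [0.4463, -0.2985, 0.0957]
eef_rot: [0.172, 0.686, 0.686, 0.172]
force: [-3.7, 1.7, 8.1]
finger_gap: 0.0069
grasp_force: 50.9
```

Emit:
{"api": "apply_moves", "payload": {"targets": [[[-0.008,0,0.015,0,0,0,255],[-0.016,0,0.03,0,0,0,255],[-0.026,0,0.048,0,0,0,255],[-0.04,0,0.085,0,0,0,255],[-0.062,0.01,0.125,0,0,0,255],[-0.062,0.04,0.15,0,5,0,255],[-0.062,0.08,0.15,0,10,0,255],[-0.062,0.12,0.15,0,15,0,255],[-0.062,0.165,0.15,0,20,0,255],[-0.062,0.21,0.15,0,24,0,255],[-0.062,0.26,0.15,0,28,0,255],[-0.062,0.31,0.15,0,28,0,255],[-0.062,0.36,0.15,0,28,0,255],[-0.062,0.41,0.15,0,28,0,255],[-0.062,0.46,0.15,0,28,0,255],[-0.062,0.51,0.15,0,28,0,255],[-0.062,0.55,0.14,0,28,0,255],[-0.062,0.575,0.12,0,28,0,255],[-0.062,0.583,0.1,0,28,0,255],[-0.062,0.583,0.095,0,28,0,255]]]}}

```text
t: 13.45
position: [0.3824, 0.2852, 0.1871]
eef_rot: [-0.001, 0.706, 0.708, -0.002]
force: [0.4, -0.6, -1.3]
finger_gap: 0.0063
grasp_force: 49.7
```

Emit:
{"api": "apply_moves", "payload": {"targets": [[[0,0,0,0,0,0,255],[0,0,0,0,0,0,255]]]}}

```text
t: 13.65
position: [0.3845, 0.2843, 0.19]
eef_rot: [0.0, 0.707, 0.707, 0.001]
force: [-0.2, 0.4, -1.0]
finger_gap: 0.0067
grasp_force: 49.8
```

```bash
cat > look2.py <<'E'
from h import *
import sys
k=sys.argv[1]; L=np.array([float(x) for x in sys.argv[2:4]]); out=sys.argv[4]; lo=sys.argv[5]; zb=float(sys.argv[6])
r1=PROF[k][1]/1000; r0=PROF[lo][1]/1000
o=env.get_obs(); go((0,0,0),0)
P=o["position"]+[r1-.004,0,-.071]; print("held",P)
c=wcam(); im=c["img"].copy(); S=imaging.capture("scene")
def dr(c,im,x,y,z,r,col):
    q=np.array([proj(c,(x+r*np.cos(t),y+r*np.sin(t),z)) for t in np.linspace(0,6.283,80)])
    cv2.polylines(im,[np.int32(q)],True,col,1)
dr(c,im,P[0],P[1],P[2]+.064,r1,(0,0,255)); dr(c,im,P[0],P[1],P[2]+.064,r1-.008,(0,0,255))
dr(c,im,*L,zb+.064,r0,(0,255,0)); dr(c,im,*L,zb+.064,r0-.008,(0,255,0))
s=S["img"].copy(); dr(S,s,P[0],P[1],P[2]+.064,r1,(0,0,255)); dr(S,s,*L,zb+.064,r0,(0,255,0))
s=s[120:220,150:255]
cv2.imwrite(out,np.hstack([cv2.resize(s,(360,342),interpolation=2),cv2.resize(im,(440,342))]))
E
python3 look2.py medium_cover .433 .286 pics/p3.png large_cover .015
```

```text
t 13.65 shift [-0.3845 -0.2843 -0.19  ] rv [-0.02  0.1   0.  ] gap 0.006657818683790803 F [-0.2  0.4 -1. ]
held [0.43253177 0.28431803 0.11902524]
```

View pics/p3.png

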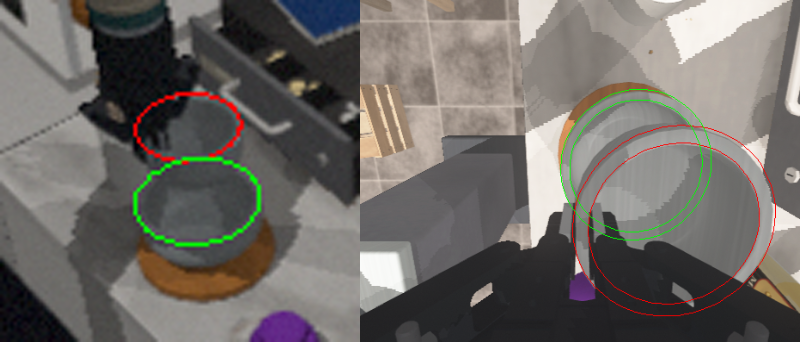

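Green matches the placed large cover and red matches the held medium one, centred within about 1 mm. I lower it.

Emit:
{"api": "apply_moves", "payload": {"targets": [[[0,0.001,-0.03,0,0,0,255],[0,0.001,-0.05,0,0,0,255],[0,0.001,-0.063,0,0,0,255],[0,0.001,-0.071,0,0,0,255],[0,0.001,-0.075,0,0,0,255],[0,0.001,-0.077,0,0,0,255],[0,0.001,-0.078,0,0,0,255],[0,0.001,-0.079,0,0,0,255],[0,0.001,-0.08,0,0,0,255],[0,0.001,-0.08,0,0,0,255]]]}}

```text
t: 14.75
position: [0.3842, 0.286, 0.1095]
eef_rot: [0.0, 0.707, 0.707, 0.001]
force: [-0.4, 0.7, -0.5]
finger_gap: 0.0069
grasp_force: 49.8
```

Emit:
{"api": "apply_moves", "payload": {"targets": [[[0,0,-0.0007,0,0,0,255],[0,0,-0.0014,0,0,0,255],[0,0,-0.002,0,0,0,255],[0,0,-0.002,0,0,0,255]]]}}

```text
t: 15.15
position: [0.3837, 0.2862, 0.108]
eef_rot: [-0.0, 0.707, 0.707, 0.0]
force: [-3.5, 0.4, 5.9]
finger_gap: 0.0064
grasp_force: 51.1
```

Emit:
{"api": "apply_moves", "payload": {"targets": [[[0,0,0,0,0,0,160],[0,0,0,0,0,0,160],[0,0,0,0,0,0,160],[0,0,0.01,0,0,0,160],[0,0,0.04,0,0,0,160],[0,0,0.09,0,0,0,160],[0,-0.03,0.12,0,-3,0,160],[0,-0.07,0.14,0,-8,0,160],[0,-0.11,0.14,0,-13,0,160],[0,-0.15,0.14,0,-18,0,160],[0.01,-0.19,0.14,0,-23,0,160],[0.017,-0.23,0.13,0,-28,0,160],[0.017,-0.27,0.12,0,-28,0,160],[0.017,-0.3,0.105,0,-28,0,160],[0.017,-0.313,0.1,0,-28,0,160],[0.017,-0.313,0.1,0,-28,0,160],[0.017,-0.313,0.1,0,-28,0,160]]]}}

```text
t: 16.85
position: [0.4011, -0.0272, 0.2078]
eef_rot: [0.171, 0.686, 0.686, 0.171]
force: [-0.5, 0.3, -0.0]
finger_gap: 0.0321
grasp_force: 0.0
```

```bash
python3 look.py small_cover .5205 -.027 .055 pics/w3.png
```

```text
t 16.85 shift [-0.4011  0.0272 -0.2078] rv [-0.    0.06  0.01] gap 0.03205854447060511 F [-0.5  0.3 -0. ]
scene (array([0.427, 0.28 ]), np.float64(3.2545708061002183))
top (array([0.4321, 0.2868]), np.float64(2.3958811197434953))
```

View pics/w3.png

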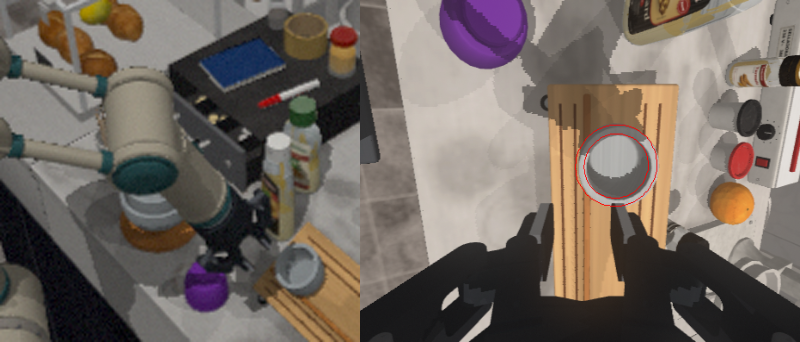

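The small cover's rim (centre ~617,165) matches the overlay. The medium sits inside the large one.

Emit:
{"api": "apply_moves", "payload": {"targets": [[[0.028,0,-0.053,0,0,0,160],[0.042,0,-0.079,0,0,0,160],[0.05,0,-0.095,0,0,0,160],[0.0555,0,-0.106,0,0,0,160],[0.0555,0,-0.106,0,0,0,160],[0.0555,0,-0.106,0,0,0,255],[0.0555,0,-0.106,0,0,0,255],[0.0555,0,-0.106,0,0,0,255],[0.0555,0,-0.106,0,0,0,255],[0.0555,0,-0.106,0,0,0,255],[0.0555,0,-0.106,0,0,0,255]]], "force": 50}}

```text
t: 18.2
position: [0.4567, -0.027, 0.1021]
eef_rot: [0.172, 0.686, 0.686, 0.172]
force: [-2.3, 1.0, 7.2]
finger_gap: 0.0075
grasp_force: 48.0
```

Emit:
{"api": "apply_moves", "payload": {"targets": [[[-0.008,0,0.015,0,0,0,255],[-0.016,0,0.03,0,0,0,255],[-0.026,0,0.048,0,0,0,255],[-0.04,0,0.085,0,0,0,255],[-0.058,0.005,0.125,0,0,0,255],[-0.058,0.02,0.15,0,5,0,255],[-0.058,0.05,0.15,0,10,0,255],[-0.058,0.08,0.15,0,15,0,255],[-0.058,0.12,0.15,0,20,0,255],[-0.058,0.16,0.15,0,24,0,255],[-0.058,0.2,0.15,0,28,0,255],[-0.058,0.24,0.15,0,28,0,255],[-0.058,0.27,0.14,0,28,0,255],[-0.058,0.3,0.12,0,28,0,255],[-0.058,0.313,0.108,0,28,0,255],[-0.058,0.313,0.108,0,28,0,255],[-0.058,0.313,0.108,0,28,0,255]]]}}

```text
t: 19.9
position: [0.3984, 0.285, 0.2091]
eef_rot: [0.0, 0.707, 0.708, -0.0]
force: [-0.3, -0.7, -0.5]
finger_gap: 0.0076
grasp_force: 47.3
```

```bash
python3 look2.py small_cover .433 .286 pics/p4.png medium_cover .037
```

```text
t 19.9 shift [-0.3984 -0.285  -0.2091] rv [ 0.07  0.   -0.07] gap 0.007553427642102771 F [-0.3 -0.7 -0.5]
held [0.43238004 0.28502095 0.13814319]
```

View pics/p4.png

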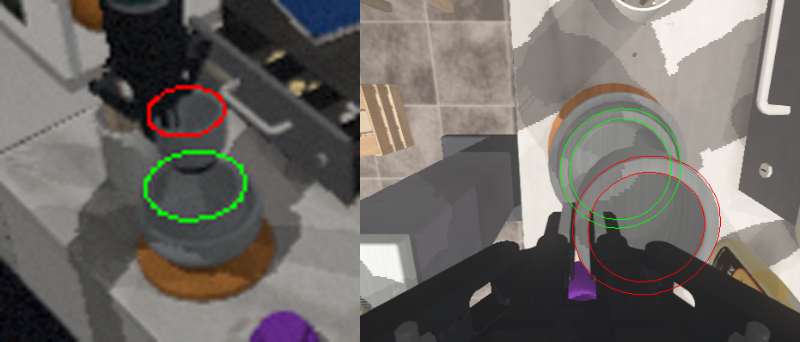

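Medium (green) and held small (red) match the overlays and are coaxial. I lower it.

Emit:
{"api": "apply_moves", "payload": {"targets": [[[0,0,-0.03,0,0,0,255],[0,0,-0.05,0,0,0,255],[0,0,-0.063,0,0,0,255],[0,0,-0.071,0,0,0,255],[0,0,-0.075,0,0,0,255],[0,0,-0.077,0,0,0,255],[0,0,-0.078,0,0,0,255],[0,0,-0.079,0,0,0,255],[0,0,-0.0795,0,0,0,255],[0,0,-0.0795,0,0,0,255]]]}}

```text
t: 21.0
position: [0.3987, 0.2861, 0.13]
eef_rot: [0.0, 0.707, 0.708, 0.001]
force: [0.2, 0.3, -0.4]
finger_gap: 0.0076
grasp_force: 47.3
```

Emit:
{"api": "apply_moves", "payload": {"targets": [[[0,0,-0.0007,0,0,0,255],[0,0,-0.0014,0,0,0,255],[0,0,-0.0014,0,0,0,255]]]}}

```text
t: 21.3
position: [0.3985, 0.2862, 0.1299]
eef_rot: [0.0, 0.707, 0.707, 0.001]
force: [-2.6, 0.2, 10.3]
finger_gap: 0.0079
grasp_force: 48.8
```

Contact. Release and retreat straight up, then back away.

Emit:
{"api": "apply_moves", "payload": {"targets": [[[0,0,0,0,0,0,160],[0,0,0,0,0,0,160],[0,0,0,0,0,0,160],[0,0,0.01,0,0,0,160],[0,0,0.04,0,0,0,160],[0,0,0.08,0,0,0,160],[0,0,0.12,0,0,0,160],[-0.04,-0.03,0.14,0,0,0,160],[-0.08,-0.07,0.14,0,0,0,160],[-0.1,-0.12,0.14,0,0,0,160],[-0.1,-0.17,0.14,0,0,0,160],[-0.1,-0.22,0.14,0,0,0,160],[-0.1,-0.25,0.14,0,0,0,160],[-0.1,-0.25,0.14,0,0,0,160],[-0.1,-0.25,0.14,0,0,0,160]]]}}

```text
t: 22.8
position: [0.2987, 0.0351, 0.269]
eef_rot: [0.0, 0.708, 0.706, 0.001]
force: [0.2, 0.0, -0.0]
finger_gap: 0.0317
grasp_force: 0.0
```

```bash
python3 - <<'E'
from h import *
S=imaging.capture("scene"); T=imaging.capture("top")
a=S["img"][110:240,130:300]; b=T["img"][150:270,130:270]
cv2.imwrite("pics/f.png",np.hstack([cv2.resize(a,(400,400),interpolation=2),cv2.resize(b,(400,400),interpolation=2)]))
E
```

```text
(no output)
```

View pics/f.png

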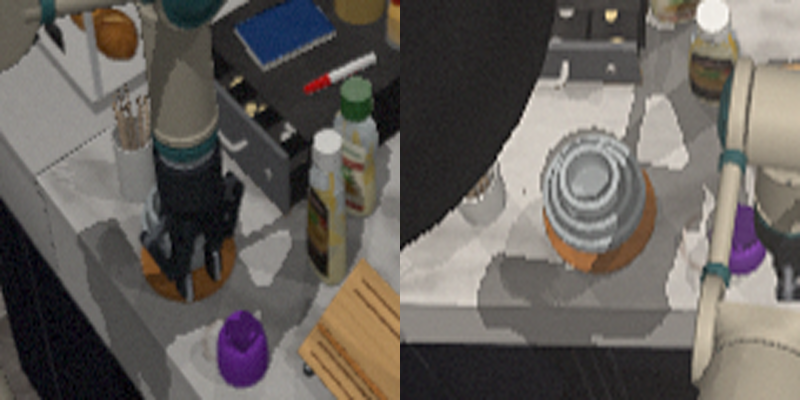

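The top view shows all three nested on the board at ~(595,195). The visible shift of each rim comes from perspective. The bottle and pot are unmoved.

```bash
python3 -c "
from h import *
print(workorder.hand_in())"
```

```text
the job is handed in; nothing more can be done
None
```

The large, medium and small covers are stacked upside down on the round board, nested and about centred in the last camera view, with nothing else disturbed that I could see; the job was handed in at about 23 s of the 72 s allowed, and no verdict was returned.

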